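# Put a robot project away in the sheet rack

## Robot

A 6-joint arm with a two-finger parallel gripper is mounted at the origin on the work surface. World frame = base frame: x ahead of the robot, y to its left, z up, the work surface at z = 0. Lengths are in mm, angles in rad, forces in N, time in s.
With the tool pointing down it reaches from about 350 to 975 mm from the base axis. Payload 7.1 kg.
Tool frame: the origin (TCP) lies between the finger pads; the fingertips stand 19 mm ahead of it and the grasp point (between the pads) is the TCP (ctrl.tcp_to_tips is the distance from the TCP to the fingertips, in mm); z points along the fingers, y is the line along which they close (so a half turn about z gives the same grasp; the last joint's range is limited). The gripper opens to 88 mm and grips with 3 to 60 N. Pads are 20 mm wide; open, the fingers measure 115 mm over their backs; the gripper's body (75 mm by 178 mm) begins 61 mm behind the grasp point.
Start: joints at [-1.157, 0.423, 1.63, -0, 1.089, -0.019], TCP at [262.149, -567.347, 241.675] pointing down, gripper open.
Joint ranges: [-3, 3], [-0.9, 2.11], [0.09, 2.58], [-1.31, 4.45], [0.11, 2.69], [-2.54, 2.54]. Speed limits (rad/s): [2.39, 2.39, 3.01, 3.14, 3.14, 3.14].

## Interface

Orientations are given as a rotation vector (axis times angle).
In Python, from workcell import status, optics, ctrl gives the robot as it stands. The module is installed in compiled form; this text tells all that it offers.
- The arm moves only by the shell command python3 -m inch 'ROWS'. ROWS is JSON, a list that holds one entry, the list of rows, each a list of 7 numbers: the shift along the tool's x, y, z in mm, then the turn, a rotation vector about the tool's x, y, z in rad, then the opening in per cent of the stroke, from 0 (shut) to 100 (fully open). A call has 1 to 20 rows; each row is the pose to reach, as a shift and turn from the pose commanded when the call began, along the tool's axes at that moment; what a row does not reach only later rows make up. A row lasts 1/10 s, in which the tool goes at most 50 mm and 8.59 degrees, less where a joint would pass 70% of its speed; a pose out of reach is approached as far as the arm can. A call with a gripper value outside its range is refused whole. The fingers move at their own pace and stop on an object; the grip force is fixed at half the most. Time passes only in rows, so rows that repeat a pose let the fingers close. It gives the time, the measured TCP pose, the force, the opening and the grip force at its end, in the units of the state.
- status.get_obs(): the state, without advancing time (a new reading comes with each control period).
- optics.get_image(name): name is "scene" or "top"; returns a dict with "frame" (420x560x3 uint8, red, green, blue), "fx", "fy", "cx", "cy" (pixels), "rvec" (rotation vector, rad) and "tvec" (3), from world to camera coordinates, as OpenCV has them. Camera axes: x right, y down, z forward; pixel columns grow to the right and rows downward; lengths in mm; the calibration is good to about 2 mm. A picture is of the moment at which its call begins. There is no depth.
- ctrl.close_job(): hands the job in; it is judged then, once.
The state is a dict: "t": time; "qpos": joint angles; "qvel": joint speeds; "joint_torque": joint torques, N m; "ee_pos": TCP position; "orientation": TCP orientation; "ft_force": force on the tool from outside, world axes, zero at the start; "moment": the same for the moment, N m; "width": finger opening in mm; "grasp_force": force on a finger pad.
Only numpy, scipy, OpenCV 4.12 (cv2) and the standard library are available. Lean on these libraries where they do the work, as an engineer would, in place of code of your own. Each camera call takes 0.05 s, during which the arm holds its last target. There are 200 camera calls.

## Task

Put the robot-joint project away in the small aluminium rack: take its base sheet by the upright black grip, slide it in, striker first, onto the free pair of runners that has room above it and the roller catch behind it, and push until the catch has taken the striker and the sheet stays home against the rubber buffers. Feel your way in: do not force the sheet in the runners or ram it into the buffers, and leave the other things on the bench where they are.

Things in the scene. Friction and masses are not known exactly. Their poses are not given: they have to be found in the camera images.
- sheet: Loose perforated aluminium sheet, 150 (x) x 160 (y) x 4 mm, about 0.3 kg, flat on the bench. Origin: centre of its underside; x points to its leading edge, z up. On its trailing edge stands the black grip (grip). Bolted on top at x = 7 to 53 mm, within 15 mm of the middle, is a small servo joint that reaches 62 mm above the underside. A striker juts from the leading edge (nose).
- grip (a point): Point inside the upright black plastic grip, 30 mm above the sheet's underside, at x = -70, y = 0 mm of the sheet; axes as the sheet. The grip is 10 mm thick (x), 70 mm wide (y) and reaches from the sheet's top face (4 mm) to 44 mm above the underside.
- nose (a point): Middle of the sheet's leading edge at the underside (x = 75, y = 0 mm of the sheet). From here a neck 5 mm wide runs forward to the striker: a round upright head 12 mm across and 7 mm high, its centre 20 mm and its foremost point 26 mm ahead of this point.
- rack: Fixed frame of aluminium profile, 170 deep (x), 230 wide (y), 185 mm high, open at front (-x), top and back. Origin: centre of its foot; x points from the open front to the back. It holds three pairs of runners along x: the lowest (34 mm up) is empty but cramped, with 25 mm of room under a blank sheet on the next pair (66 mm up); the third and highest is pair.
- pair: The free pair of runners with open room above, straight above the rack's origin and in line with it, 100 to 150 mm up (it differs). Two C-shaped runners along x, from x = -85 to 85 mm. Origin: midway between them, half way along, at the height of the ledges' top faces on which the sheet's underside slides; x points into the rack, z up. Behind it are a roller catch and two rubber buffers.
- mouth (a point): Front end of the runners' straight part: x = -85, y = 0, z = 0 mm of pair. From here on the side webs are 164 mm apart (2 mm of play each side of the sheet) and the lips are 7.5 mm above the ledges (3.5 mm of play over the sheet). The 19 mm before it flare out, by 6 mm to each side and 7 mm up and down.
- buffer (a joint): How far (m) the rubber buffers are squashed; 0 when untouched. 10 N per mm; up to 2.2 mm (22 N) does no harm, more is ramming. They stand 50 mm each side of the middle and stop the sheet's leading edge. Buffers and catch are one unit clamped anywhere along a stretch: the sheet is home with nose between x = 30 and 66 mm of pair, which must be felt.
- roller_l (a joint): How far (m) the catch's left roller is pressed aside: 0 at rest, 3.5 mm as the head's widest part passes, about 2.5 mm when caught. The head meets the rollers 12 mm before the sheet meets the buffers and passes them 4 mm before. This takes up to 10 N, friction included; then the force drops, the rollers draw the sheet on with about 4 N, and at the buffers the force rises again.
- roller_r (a joint): The same for the right roller.
- screwdriver: Bystander: not part of the job. Screwdriver with a blue handle, 190 mm long, lying on the bench.
- servo: Bystander: not part of the job. Spare black servo, 54 x 20 x 42 mm, upright on the bench.
- wheel: Bystander: not part of the job. Rubber wheel, 66 mm across and 26 mm thick, lying flat.
- jar: Bystander: not part of the job. Clear jar with a white lid, 60 mm across, 75 mm high.
- bracket: Bystander: not part of the job. U-shaped aluminium bracket, 60 x 30 x 40 mm.
- board: Bystander: not part of the job. Wooden board, 300 x 90 x 18 mm, lying flat.
- mug: Bystander: not part of the job. White mug, 80 mm across, 90 mm high.
Not all that is in view belongs to the job. Of the things like the sheet, leave any that is red; of the rest the larger one is meant.

How it is judged (in metres and radians):
On the way, in this order (a step that is already met when the one before it is completed fails the run):
1. the sheet's leading edge is between the runners of the free pair, at least 15 mm past the flared ends and in line with them (x of nose in the frame of pair between -0.07 and 0.012 m and y of sheet in the frame of pair between -0.005 and 0.005 m and z of nose in the frame of pair between -0.003 and 0.0055 m and angle between the x axis of sheet and the x axis of pair, either way round below 0.06 rad), for 0.05 s.
2. the sheet is through the catch and against the buffers (squashed at least 0.1 mm) (y of sheet in the frame of pair between -0.005 and 0.005 m and z of nose in the frame of pair between -0.003 and 0.0055 m and angle between the x axis of sheet and the x axis of pair, either way round below 0.06 rad and x of nose in the frame of pair above 0.025 m and value of joint buffer above 0.0001 m), for 0.2 s.
At the end, for the whole second after the job is handed in: The sheet rests in the free pair of runners (within 5 mm sideways, 0.06 rad in line, level within 0.05 rad, on the ledges within their play), its striker held by both rollers (each pressed under 3.2 mm) and its leading edge held on the buffers (squashed 0.1 to 2.2 mm) (all of step 2 and value of joint buffer below 0.0022 m and value of joint each of roller_l, roller_r below 0.0032 m and angle between sheet's own z axis and vertical below 0.05 rad and linear speed of sheet below 0.01 m/s); the robot touches nothing.
It fails at once if the buffers are rammed: squashed more than 2.2 mm (22 N) (value of joint buffer above 0.0022 m).
It fails at once if the sheet is forced in the free pair of runners: contact force over 25 N (contact force between sheet and pair above 25 N).
It fails at once if the sheet is knocked against the rack frame or the other runners: contact force over 25 N (contact force between sheet and rack above 25 N).
It fails at once if another thing on the bench is moved by more than 30 mm (distance of any of screwdriver, servo, wheel, jar, bracket, board, mug from where it was at the start of the episode above 0.03 m).
It also fails if it takes over 61 s, if anything falls off the work surface, if the arm or the gripper's body presses on something with over 40 N, if the wrist force passes 120 N, or if a joint passes its speed limit or range.

## Working session

There is one attempt and no reset: what is moved stays moved. The work goes in short steps, Python scripts to look and compute and a shell command to move; the robot and the scene stay as the last step left them, time stands still between calls to the robot, and variables do not carry over. Pictures are saved under pics/ and viewed, at most 10 in all, crops included, and the job is handed in when it is done.

```bash
mkdir -p pics; cat > h.py <<'E'
import numpy as np, cv2, json
from scipy.spatial.transform import Rotation as R
from workcell import status, optics, ctrl
def snap(n):
    d=optics.get_image(n); return d
def cam(d):
    K=np.array([[d['fx'],0,d['cx']],[0,d['fy'],d['cy']],[0,0,1.]]); 
    return K,R.from_rotvec(np.ravel(d['rvec'])).as_matrix(),np.ravel(d['tvec'])
def onz(d,u,v,z):
    K,Rm,t=cam(d); r=Rm.T@np.linalg.inv(K)@[u,v,1]; c=-Rm.T@t
    return c+r*(z-c[2])/r[2]
def proj(d,P):
    K,Rm,t=cam(d); p=K@(Rm@np.asarray(P,float)+t); return p[:2]/p[2]
def save(d,f,box=None,s=1):
    im=d['frame'][:,:,::-1]
    if box: im=im[box[1]:box[3],box[0]:box[2]]
    cv2.imwrite(f,cv2.resize(im,None,fx=s,fy=s,interpolation=cv2.INTER_CUBIC))
E
python3 - <<'E'
from h import *
import pickle
for n in('scene','top'):
    d=snap(n); save(d,f'pics/{n}0.png',s=1.42); pickle.dump(d,open(n+'0.pkl','wb'))
    K,Rm,t=cam(d); print(n,-Rm.T@t,d['fx'],Rm[2])
o=status.get_obs(); print(o['ee_pos'],o['orientation'],o['width'],o['t'],o['ft_force'])
print(R.from_rotvec(o['orientation']).as_matrix())
E
```

```text
scene [922.72762223 375.43131342 778.84988788] 423.775469983644 [-0.42516518 -0.52334059 -0.73847762]
top [ 367.93545488 -116.02993522 1460.47390035] 503.0605830585245 [ 0.11322332  0.00280578 -0.9935656 ]
[ 261.96428599 -566.91126102  240.96398251] [-3.06693498e+00 -6.74275523e-01  4.65963820e-04] 88.26428695007357 0.1 [ 0.37298541 -0.04784358 -0.56196601]
[[ 9.07786319e-01  4.19432531e-01 -5.92929628e-04]
 [ 4.19432950e-01 -9.07785366e-01  1.31481781e-03]
 [ 1.32245216e-05 -1.44226784e-03 -9.99998960e-01]]
```

View pics/scene0.png

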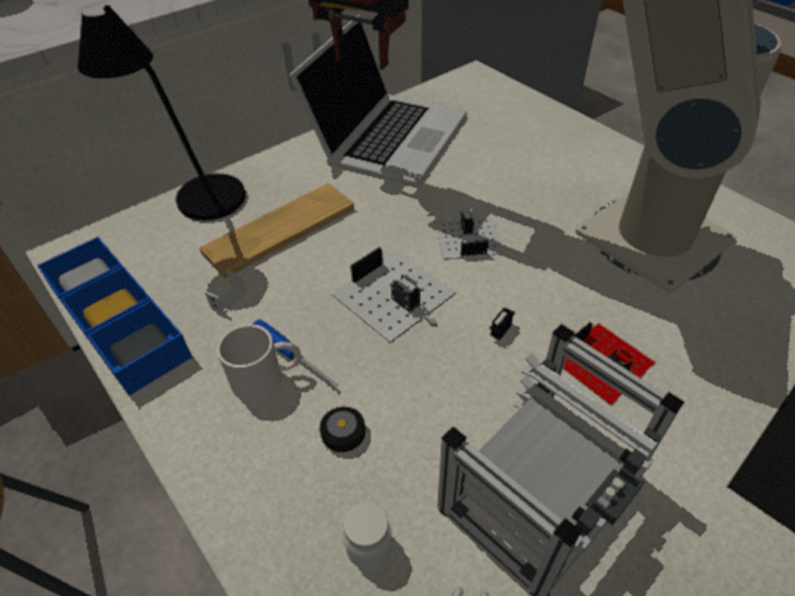

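View pics/top0.png

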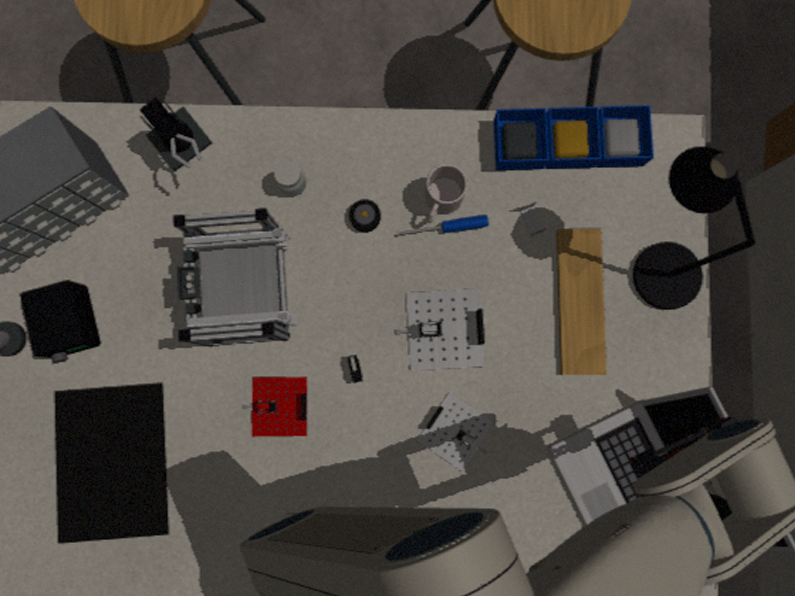

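The top view shows the large white sheet at about (445,330), its grip at (480,326) and its striker to the left. The rack is at about (235,278), with the catch block on its left (188,278) and the open front on the right. Next I'll enlarge crops of both.

```bash
python3 - <<'E'
import pickle
from h import *
d=pickle.load(open('top0.pkl','rb'))
a=d['frame'][138:253,105:215,::-1]; b=d['frame'][195:270,270:350,::-1]
a=cv2.resize(a,None,fx=4,fy=4,interpolation=cv2.INTER_CUBIC); b=cv2.resize(b,None,fx=4,fy=4,interpolation=cv2.INTER_CUBIC)
c=np.zeros((460,770,3),np.uint8); c[:460,:440]=a; c[:300,445:765]=b; cv2.imwrite('pics/c1.png',c)
d=pickle.load(open('scene0.pkl','rb')); save(d,'pics/c2.png',(300,220,500,420),3)
E
```

```text
(no output)
```

View pics/c1.png

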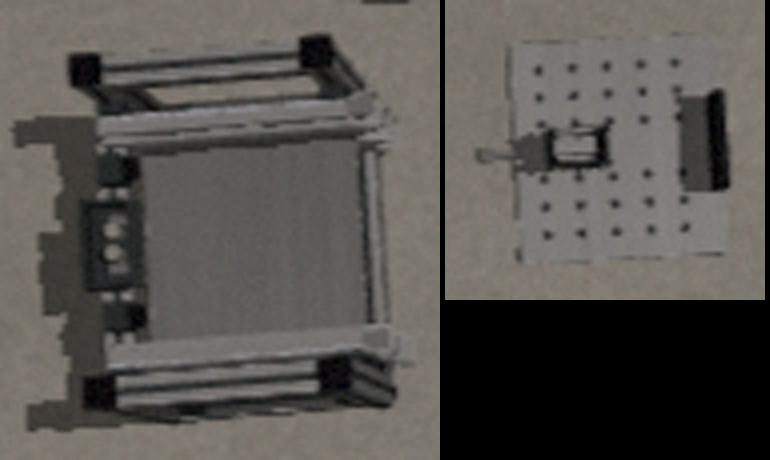

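View pics/c2.png

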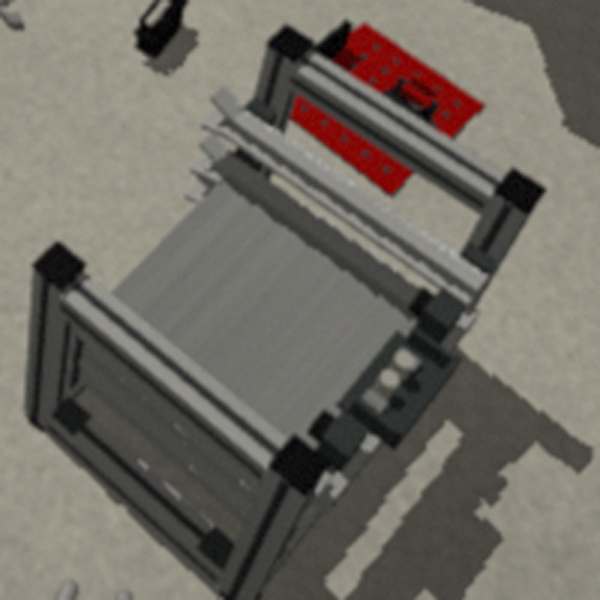

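The crops show the rack's cap centres at (86,70), (316,51), (336,374) and (101,391). The sheet corners are at (510,45), (715,38), (725,253) and (520,260). I'll fit both and enlarge the runners.

```bash
cat > fit.py <<'E'
import pickle
from h import *
from scipy.optimize import least_squares
T=pickle.load(open('top0.pkl','rb')); S=pickle.load(open('scene0.pkl','rb'))
def Rz(a): return np.array([[np.cos(a),-np.sin(a)],[np.sin(a),np.cos(a)]])
tc=np.array([(86,70),(316,51),(336,374),(101,391)])/4+[105,138]   # (back,+X),(front,+X),(front,-X),(back,-X) world
sc=np.array([(298,463),(58,262),(291,42),(520,190)])/3+[300,220]
def mod(p):
    x,y,a,hw=p; L=np.array([(85-hw,-115+hw),(-85+hw,-115+hw),(-85+hw,115-hw),(85-hw,115-hw)])
    return np.c_[L@Rz(a).T+[x,y],np.full(4,185)]
def res(p,w=(1,1)):
    P=mod(p); return np.r_[(([proj(T,q) for q in P]-tc)*w[0]).ravel(),(([proj(S,q) for q in P]-sc)*w[1]).ravel()]
r=least_squares(res,[560,150,1.57,10])
if __name__=='__main__':
    print('rack',r.x,r.fun.round(1))
    for w in((1,0),(0,1)): print(least_squares(lambda p:res(p,w)if 1 else 0,r.x).x)
    q=np.array([(510,45),(715,38),(725,253),(520,260)]); q=(q-[445,0])/4+[270,195]
    P=np.array([onz(T,*i,4)[:2] for i in q]); print(P,np.linalg.norm(P-np.roll(P,1,0),axis=1))
    f=lambda p:((np.array([(75,-80),(-75,-80),(-75,80),(75,80)])@Rz(p[2]).T+p[:2])-P).ravel()
    s=least_squares(f,[400,-100,1.57]); print('sheet',s.x,s.fun.round(1))
    h=onz(T,(484-445)/4+270,155/4+195,5); print('head',h, s.x[:2]+Rz(s.x[2])@[95,0])
    g=onz(T,(716-445)/4+270,139/4+195,44); print('griptop',g, s.x[:2]+Rz(s.x[2])@[-70,0])
    a=cv2.resize(T['frame'][155:240,185:212,::-1],None,fx=7,fy=7,interpolation=cv2.INTER_CUBIC)
    b=cv2.resize(S['frame'][245:300,360:400,::-1],None,fx=10,fy=10,interpolation=cv2.INTER_CUBIC)
    c=np.zeros((600,620,3),np.uint8); c[:a.shape[0],:a.shape[1]]=a; c[:550,200:600]=b; cv2.imwrite('pics/c3.png',c)
E
python3 fit.py
```

```text
rack [557.46636703 208.49438577   1.66807536   9.89867371] [-1.3 -1.5 -0.8 -1.1 -1.3 -1.  -1.6 -0.8  0.1 -1.3  0.1 -0.8 -0.3 -1.2
 -0.  -1.2]
[554.70924195 205.13692318   1.67218124  10.42471109]
[559.02140925 209.91491978   1.66555531  10.1212788 ]
[[ 550.08800084 -126.98083964]
 [ 558.37916455 -276.4211857 ]
 [ 402.28486857 -284.93347635]
 [ 394.14816995 -137.29083185]] [156.28028282 149.67017214 156.32622407 147.86668434]
sheet [ 476.22505098 -206.40658338    1.62868338] [ 1.7  0.1  2.1 -0.2 -1.6 -1.  -2.1  1.1]
head [ 469.28810778 -109.74129313    5.        ] [ 470.72885162 -111.56570721]
griptop [ 481.32110009 -273.32203276   44.        ] [ 480.27488208 -276.28933425]
```

View pics/c3.png

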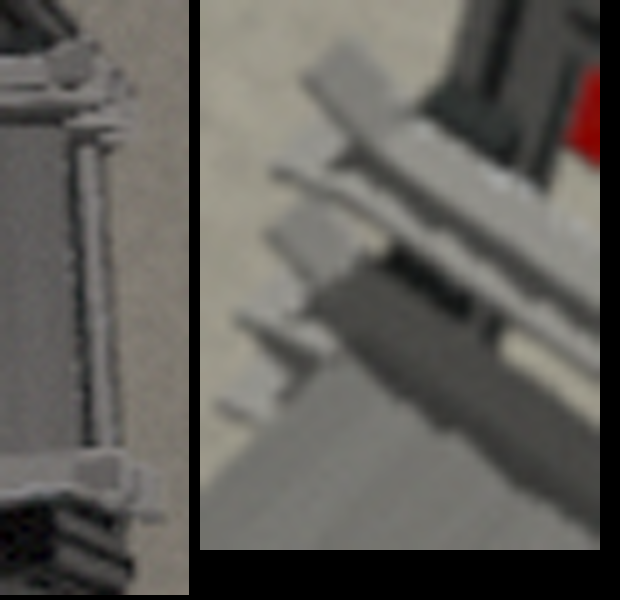

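The scene crop shows the front ends of the small-x runners. Third pair: lip (305,80), ledge (275,165). Second pair: lip (268,235), ledge (240,315). Below those is (220,410). Pair height follows by comparing these with the known 66 and 34 mm pairs.

```bash
cat > ht.py <<'E'
from fit import *
p=least_squares(lambda p:res(p,(0,1)),r.x).x; print(p)
def pr(x,y,z): 
    w=Rz(p[2])@[x,y]+p[:2]; return ((proj(S,[*w,z])-[360,245]+.5)*10+[200,0]-.5).round(0)
for y in(68,72,76,80,84): print(y,[(z,pr(-104,y,z).tolist()) for z in (27,48.5,59,80.5,120,140)])
E
python3 ht.py
```

```text
[559.02140925 209.91491978   1.66555531  10.1212788 ]
68 [(27, [214.0, 400.0]), (48.5, [226.0, 342.0]), (59, [233.0, 313.0]), (80.5, [246.0, 252.0]), (120, [273.0, 133.0]), (140, [287.0, 70.0])]
72 [(27, [226.0, 388.0]), (48.5, [239.0, 330.0]), (59, [245.0, 301.0]), (80.5, [259.0, 240.0]), (120, [285.0, 121.0]), (140, [300.0, 58.0])]
76 [(27, [237.0, 376.0]), (48.5, [251.0, 318.0]), (59, [257.0, 289.0]), (80.5, [271.0, 228.0]), (120, [298.0, 109.0]), (140, [313.0, 46.0])]
80 [(27, [249.0, 365.0]), (48.5, [263.0, 307.0]), (59, [269.0, 277.0]), (80.5, [284.0, 216.0]), (120, [311.0, 97.0]), (140, [325.0, 34.0])]
84 [(27, [261.0, 353.0]), (48.5, [275.0, 295.0]), (59, [282.0, 266.0]), (80.5, [296.0, 204.0]), (120, [324.0, 85.0]), (140, [338.0, 22.0])]
```

```bash
python3 -m inch '[[[40,-22,15,0,0,0.06,60],[80,-44,35,0,0,0.12,60],[120,-65,55,0,0,0.18,60],[160,-87,75,0,0,0.24,60],[200,-109,95,0,0,0.3,60],[240,-131,115,0,0,0.375,60],[280,-152,130,0,0,0.375,60],[310,-168,136,0,0,0.375,60],[322,-174,140,0,0,0.375,60],[322,-174,140,0,0,0.375,60],[322,-174,140,0,0,0.375,60]]]'
python3 - <<'E'
from h import *
import pickle
d=snap('scene'); pickle.dump(d,open('s1.pkl','wb')); save(d,'pics/s1.png',(210,130,350,250),5)
o=status.get_obs(); M=R.from_rotvec(o['orientation']).as_matrix(); print(o['ee_pos'],M)
p=np.array(o['ee_pos']); 
for z in(100-19,): print('tip',(proj(d,p+M[:,2]*19)-[210,130])*5)
print('grip top ctr pred',(proj(d,[481.5,-273.5,44])-[210,130])*5)
E
```

```text
t: 1.2
ee_pos: [481.1, -275.0, 101.8]
orientation: [3.14, 0.091, -0.0]
ft_force: [0.7, -0.3, 0.4]
width: 52.4
grasp_force: 0.0
[ 480.99091535 -275.43778589  101.96851488] [[ 9.98377400e-01  5.69432503e-02  1.80681932e-04]
 [ 5.69433177e-02 -9.98377336e-01 -3.92787137e-04]
 [ 1.58022170e-04  4.02438429e-04 -9.99999907e-01]]
tip [238.55034104 188.95752085]
grip top ctr pred [244.61460802 249.32152147]
```

View pics/s1.png

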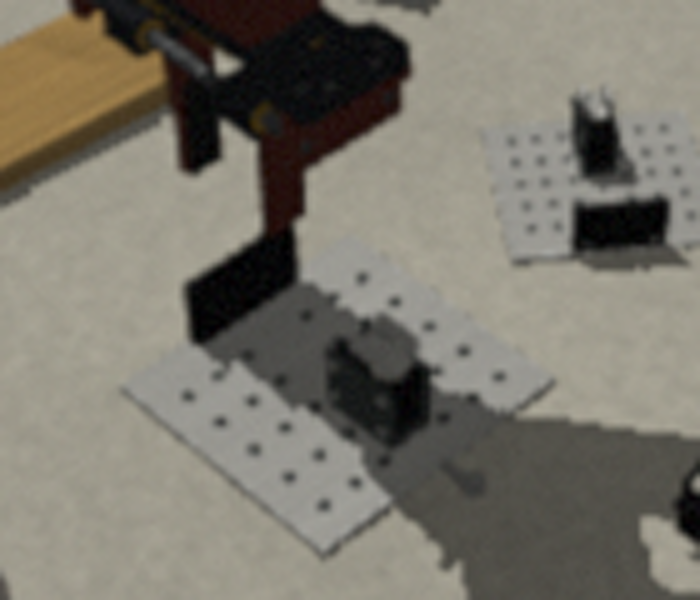

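The fingers sit straight above the grip. The tips are at about (198,167) and (283,231), the grip's top edge runs from (188,285) to (295,230), and the sheet corners are at (125,388), (325,555) and (552,380). I'll fit the sheet in this view, with the camera bias taken from the visible tips.

```bash
python3 - <<'E'
from fit import *
d=pickle.load(open('s1.pkl','rb'))
L=np.array([(-75,-80),(75,-80),(75,80)])
for b in ([0,0],[1.5,8]):
    q=(np.array([(125,388),(325,555),(552,380)])-b+.5)/5-.5+[210,130]
    P=np.array([onz(d,*i,4)[:2] for i in q])
    s=least_squares(lambda p:(L@Rz(p[2]).T+p[:2]-P).ravel(),[476,-206,1.63])
    print(s.x,s.fun.round(1),s.x[:2]+Rz(s.x[2])@[-70,0])
E
```

```text
[ 480.79375127 -201.86837925    1.64837616] [ 2.  -1.6  0.3  0.  -2.2  1.6] [ 486.21889395 -271.65783281]
[ 478.05606748 -206.45264882    1.64856594] [ 1.8 -1.1 -0.  -0.4 -1.8  1.5] [ 483.49445446 -276.24107155]
```

```bash
python3 -m inch '[[[2,0,30,0,0,-0.01,60],[2,0,55,0,0,-0.01,60],[2,0,70,0,0,-0.01,60],[2,0,71.5,0,0,-0.01,60],[2,0,71.5,0,0,-0.01,0],[2,0,71.5,0,0,-0.01,0],[2,0,71.5,0,0,-0.01,0],[2,0,71.5,0,0,-0.01,0],[2,0,71.5,0,0,-0.01,0],[2,0,71.5,0,0,-0.01,0],[2,0,71.5,0,0,-0.01,0]]]'
```

```text
t: 2.35
ee_pos: [483.7, -274.3, 30.5]
orientation: [3.139, 0.107, 0.001]
ft_force: [-0.4, 0.2, 5.0]
width: 9.6
grasp_force: 30.0
```

```bash
python3 -m inch '[[[0,0,-12,0,0,0,0],[0,0,-40,0,0,0,0],[0,0,-80,0,0,0,0],[0,0,-115,0,0,0,0],[10,-17,-130,0,0,-0.01,0],[30,-50,-134,0,0,-0.02,0],[52,-87,-134,0,0,-0.028,0],[74,-124,-134,0,0,-0.028,0],[95,-159,-134,0,0,-0.028,0],[108,-181,-134,0,0,-0.028,0],[113,-189,-134,0,0,-0.028,0],[113,-189,-134,0,0,-0.028,0],[113,-189,-134,0,0,-0.028,0]]]'
python3 - <<'E'
from fit import *
o=status.get_obs(); p=np.array(o['ee_pos']); M=R.from_rotvec(o['orientation']).as_matrix(); print(p,M,o['width'],o['ft_force'],o['moment'])
t=snap('top'); s=snap('scene'); pickle.dump((t,s),open('ts2.pkl','wb'))
a=cv2.resize(t['frame'][140:250,105:285,::-1],None,fx=4.4,fy=4.4,interpolation=cv2.INTER_CUBIC); cv2.imwrite('pics/t2.png',a)
save(s,'pics/s2.png',(240,130,500,330),3)
E
```

```text
t: 3.65
ee_pos: [582.6, -78.6, 164.1]
orientation: [3.138, 0.15, -0.002]
ft_force: [0.1, -0.3, -3.5]
width: 10.0
grasp_force: 30.0
[582.6490575  -78.64387343 164.05028095] [[ 9.95417069e-01  9.56228359e-02 -1.06373911e-03]
 [ 9.56226100e-02 -9.95417625e-01 -2.61349818e-04]
 [-1.08385567e-03  1.58434560e-04 -9.99999400e-01]] 10.013237274871424 [ 0.13198741 -0.32943743 -3.47584472] [-0.27332452  0.03489967  0.00686791]
```

View pics/t2.png

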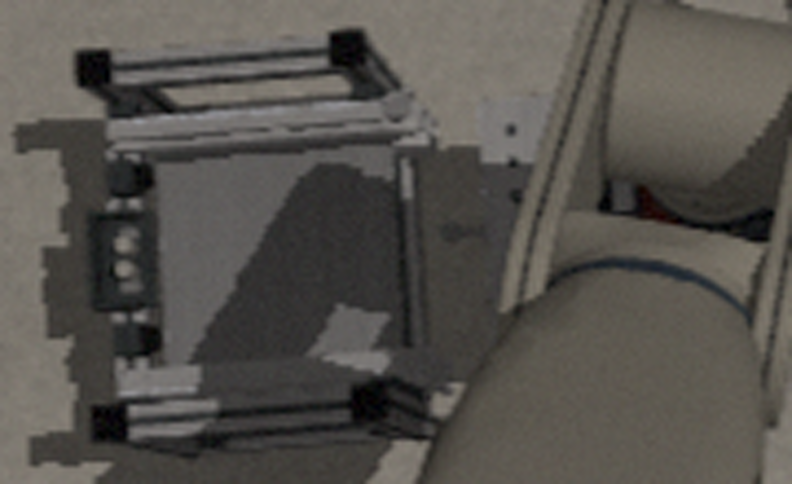

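View pics/s2.png

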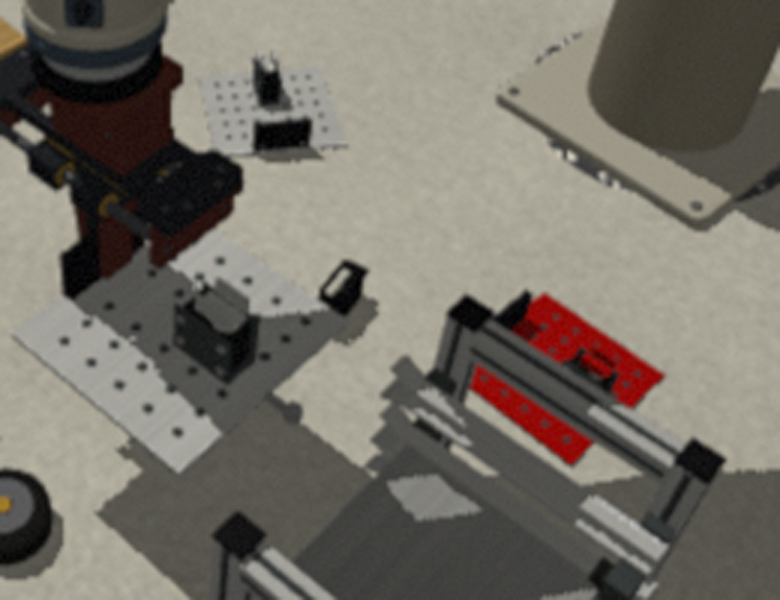

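Top view: the striker head is at (452,231), the rollers at (124,240) and (128,272), and the sheet's +x front corner at (483,97). Scene view: leading corner at (180,472), trailing corner at (14,338), head at (288,408). Next is the lateral offset and yaw relative to the rack.

```bash
python3 - <<'E'
from fit import *
t,s=pickle.load(open('ts2.pkl','rb'))
o=status.get_obs(); p=np.array(o['ee_pos']); M=R.from_rotvec(o['orientation']).as_matrix()
tp=lambda u,v,z: onz(t,(u+.5)/4.4-.5+105,(v+.5)/4.4-.5+140,z)
sp=lambda u,v,z: onz(s,(u+.5)/3-.5+240,(v+.5)/3-.5+130,z)
# rack fit, top only, fresh readings (z=185 caps)
caps=[(94,68),(347,48),(371,402),(110,423)]
P=np.array([tp(*c,185)[:2] for c in caps]); L=np.array([(75,-105),(-75,-105),(-75,105),(75,105)])
f=least_squares(lambda q:(L@Rz(q[2]).T+q[:2]-P).ravel(),[556,206,1.66]); print('rack top',f.x,f.fun.round(1))
caps=[(469,313),(700,460),(240,535)]; L2=np.array([(-75,105),(75,105),(-75,-105)])
P=np.array([sp(*c,185)[:2] for c in caps])
g=least_squares(lambda q:(L2@Rz(q[2]).T+q[:2]-P).ravel(),[556,206,1.66]); print('rack scene',g.x,g.fun.round(1))
inp=lambda f,w: Rz(f.x[2]).T@(np.asarray(w)[:2]-f.x[:2])
for z in(136,138): print('head in rack: top',inp(f,tp(452,231,z)),'scene',inp(g,sp(288,408,z)))
for a,b in (((14,338),(-75,-80)),((180,472),(75,-80))): print('corner scene',inp(g,sp(*a,138)))
print('corner top',inp(f,tp(483,97,138)))
print('rollers',inp(f,tp(124,240,120)),inp(f,tp(128,272,120)))
for F in(f,g): print('tcp',inp(F,p), 'yaw tool sheet x',np.arctan2(-M[1,1],-M[0,1])-F.x[2])
E
```

```text
rack top [555.45268569 206.29944648   1.67441306] [ 0.1  0.5  0.5 -0.6 -0.2  0.5 -0.4 -0.3]
rack scene [559.45465058 209.93632276   1.67369869] [-0.7 -0.  -0.1  0.   0.8 -0. ]
head in rack: top [-122.08835435    1.01193641] scene [-128.18141437    4.54028221]
head in rack: top [-122.35882712    1.34238996] scene [-127.38656237    3.34905105]
corner scene [-288.64731619  -76.65389389]
corner scene [-143.63466267  -75.76281384]
corner top [-146.58352522  -79.33356823]
rollers [ 80.51422804 -12.63790751] [79.05007977  7.30819448]
tcp [-286.79160641    2.46177992] yaw tool sheet x -0.009156820227923523
tcp [-289.99984458    6.61128399] yaw tool sheet x -0.008442455674696259
```

```bash
python3 -m inch '[[[3,0,6,0,0,-0.004,0],[3,-5,12,0,0,-0.004,0],[3,-15,17,0,0,-0.004,0],[3,-25,17,0,0,-0.004,0],[3,-33,17,0,0,-0.004,0],[3,-36,17,0,0,-0.004,0],[3,-36,17,0,0,-0.004,0],[3,-36,17,0,0,-0.004,0]]]'
python3 - <<'E'
from fit import *
t=snap('top'); s=snap('scene'); pickle.dump((t,s),open('ts3.pkl','wb'))
b=cv2.resize(t['frame'][150:240,180:235,::-1],None,fx=6,fy=6,interpolation=cv2.INTER_CUBIC)
a=cv2.resize(s['frame'][225:325,290:400,::-1],None,fx=4.2,fy=4.2,interpolation=cv2.INTER_CUBIC)
c=np.zeros((540,330+470,3),np.uint8); c[:,:330]=b; c[:a.shape[0],335:335+a.shape[1]]=a; cv2.imwrite('pics/m3.png',c)
E
```

```text
t: 4.55
ee_pos: [583.2, -41.8, 147.5]
orientation: [3.137, 0.157, 0.001]
ft_force: [-0.6, -0.8, -3.8]
width: 9.8
grasp_force: 30.0
```

View pics/m3.png

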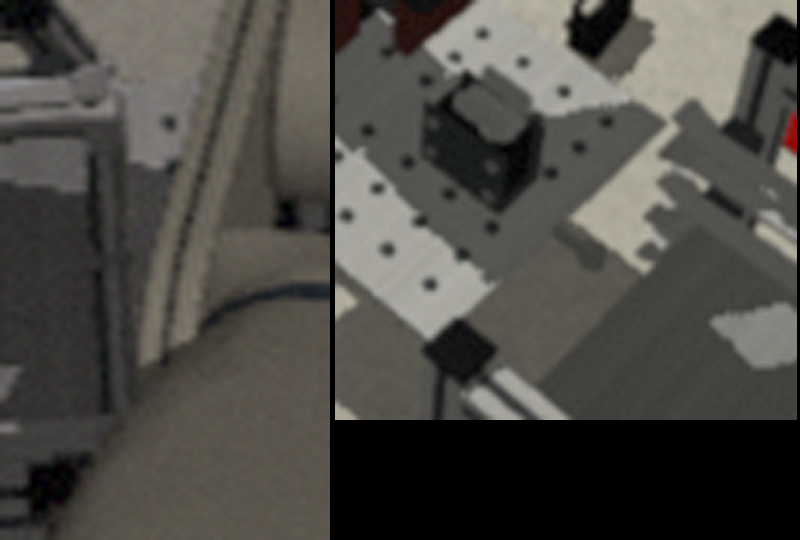

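The sheet's small-x leading corner is at (665,122) in the scene panel, just in front of the runner's flare. The lip corner is at about (673,117) and the ledge corner at (660,153). I'll check its height relative to the channel.

```bash
python3 - <<'E'
from fit import *
t,s=pickle.load(open('ts3.pkl','rb'))
o=status.get_obs(); p=np.array(o['ee_pos'])
g=[559.3,209.9,1.670]
def pr(x,y,z):
    w=Rz(g[2])@[x,y]+g[:2]; return (proj(s,[*w,z])-[290,225]+.5)*4.2+[335,0]-.5
obs={'A':(673,117),'B':(660,153),'corner':(665,122),'left corner':(432,340),'tr':(498,285)}
for n,x in (('A',-104),('B',-104)):
    f=least_squares(lambda q:pr(x,q[0],q[1])-obs[n],[75,125]); print(n,'y,z',f.x)
print('tcp rack(scene fit)',Rz(g[2]).T@(p[:2]-g[:2]), 'with -2.7,-4.6 bias',Rz(g[2]).T@(p[:2]+[2.7,4.6]-g[:2]))
for x in(-112,-110,-108,-106):
    f=least_squares(lambda q:pr(x,q[0],q[1])-obs['corner'],[80,121]); print('corner x',x,'y,z',f.x)
c=[(np.array(v)-[335,0]+.5)/4.2-.5+[290,225] for v in (obs['corner'],)]
E
```

```text
A y,z [ 77.70175944 128.19865809]
B y,z [ 73.02508288 105.07342779]
tcp rack(scene fit) [-253.10994168    1.22931769] with -2.7,-4.6 bias [-248.79996907   -1.91299613]
corner x -112 y,z [ 86.6492928  108.37412503]
corner x -110 y,z [ 82.78855606 113.94463712]
corner x -108 y,z [ 78.92781932 119.51514921]
corner x -106 y,z [ 75.06708258 125.08566129]
```

```bash
python3 -m inch '[[[0,-4,1,0,0,0,0],[0,-8,1,0,0,0,0],[0,-11,1,0,0,0,0],[0,-14,1,0,0,0,0],[0,-14,1,0,0,0,0]]]'; python3 -m inch '[[[0,-3,0,0,0,0,0],[0,-6,0,0,0,0,0],[0,-8,0,0,0,0,0],[0,-8,0,0,0,0,0]]]'
```

```text
t: 5.15
ee_pos: [581.5, -27.5, 146.2]
orientation: [-3.138, -0.158, 0.0]
ft_force: [0.0, 0.5, -3.8]
width: 9.9
grasp_force: 30.0
t: 5.55
ee_pos: [581.5, -20.4, 147.0]
orientation: [3.137, 0.157, 0.003]
ft_force: [1.0, -3.0, 1.1]
width: 9.9
grasp_force: 30.0
```

The ledge flare is pushing up by about 5 N, so I'll ease up a little.

```bash
python3 -m inch '[[[0,0,-1,0,0,0,0],[0,0,-2,0,0,0,0],[0,0,-2,0,0,0,0]]]'; python3 -m inch '[[[0,-2,0,0,0,0,0],[0,-4,0,0,0,0,0],[0,-4,0,0,0,0,0]]]'
```

```text
t: 5.85
ee_pos: [580.5, -19.7, 148.0]
orientation: [-3.137, -0.157, 0.001]
ft_force: [-1.1, -0.2, -3.8]
width: 10.2
grasp_force: 30.0
t: 6.15
ee_pos: [580.2, -15.6, 148.0]
orientation: [-3.137, -0.157, 0.001]
ft_force: [0.5, -0.9, -3.3]
width: 9.7
grasp_force: 30.0
```

```bash
python3 -m inch '[[[0,-2,-0.7,0,0,0,0],[0,-4,-0.7,0,0,0,0],[0,-6,-0.7,0,0,0,0],[0,-6,-0.7,0,0,0,0]]]'; python3 -m inch '[[[0,-2,0,0,0,0,0],[0,-4,0,0,0,0,0],[0,-6,0,0,0,0,0],[0,-6,0,0,0,0,0]]]'
```

```text
t: 6.55
ee_pos: [579.7, -9.7, 148.9]
orientation: [-3.138, -0.157, 0.0]
ft_force: [0.7, 0.6, -3.3]
width: 9.8
grasp_force: 30.0
t: 6.95
ee_pos: [579.1, -3.8, 148.9]
orientation: [-3.138, -0.157, 0.0]
ft_force: [0.2, -0.9, -4.5]
width: 9.9
grasp_force: 30.0
```

```bash
for i in 1; do python3 -m inch '[[[0,-3,0,0,0,0,0],[0,-6,0,0,0,0,0],[0,-9,0,0,0,0,0],[0,-12,0,0,0,0,0],[0,-12,0,0,0,0,0]]]'; done; python3 -m inch '[[[0,-3,0,0,0,0,0],[0,-6,0,0,0,0,0],[0,-9,0,0,0,0,0],[0,-9,0,0,0,0,0]]]'
```

```text
t: 7.45
ee_pos: [577.9, 8.3, 148.9]
orientation: [-3.138, -0.157, 0.0]
ft_force: [-0.3, 0.4, -3.7]
width: 10.1
grasp_force: 30.0
t: 7.85
ee_pos: [577.0, 17.2, 148.9]
orientation: [-3.138, -0.157, 0.0]
ft_force: [-0.7, 0.4, -3.7]
width: 9.8
grasp_force: 30.0
```

```bash
python3 -m inch '[[[0,-3,0,0,0,0,0],[0,-6,0,0,0,0,0],[0,-9,0,0,0,0,0],[0,-12,0,0,0,0,0],[0,-15,0,0,0,0,0],[0,-15,0,0,0,0,0]]]'; python3 -m inch '[[[0,-3,0,0,0,0,0],[0,-6,0,0,0,0,0],[0,-9,0,0,0,0,0],[0,-12,0,0,0,0,0],[0,-15,0,0,0,0,0],[0,-15,0,0,0,0,0]]]'
```

```text
t: 8.45
ee_pos: [575.5, 32.1, 148.9]
orientation: [-3.138, -0.157, 0.0]
ft_force: [-0.6, 0.9, -3.9]
width: 9.8
grasp_force: 30.0
t: 9.05
ee_pos: [574.0, 47.1, 148.9]
orientation: [-3.138, -0.157, 0.0]
ft_force: [0.2, -0.5, -3.5]
width: 9.9
grasp_force: 30.0
```

Still free running. I'll lower gently to find the ledges so the sheet slides at the right height.

```bash
python3 -m inch '[[[0,-3,0.5,0,0,0,0],[0,-6,1,0,0,0,0],[0,-8,1,0,0,0,0],[0,-8,1,0,0,0,0]]]'; python3 -m inch '[[[0,-2,0.5,0,0,0,0],[0,-4,1,0,0,0,0],[0,-4,1,0,0,0,0]]]'
```

```text
t: 9.45
ee_pos: [573.2, 54.9, 147.8]
orientation: [-3.138, -0.157, 0.0]
ft_force: [-0.2, -0.0, -3.9]
width: 9.8
grasp_force: 30.0
t: 9.75
ee_pos: [573.3, 58.7, 147.4]
orientation: [-3.138, -0.157, -0.002]
ft_force: [-0.9, -1.2, 0.9]
width: 10.0
grasp_force: 30.0
```

```bash
python3 -m inch '[[[0,-2,-0.4,0,0,0,0],[0,-5,-0.4,0,0,0,0],[0,-8,-0.4,0,0,0,0],[0,-11,-0.4,0,0,0,0],[0,-11,-0.4,0,0,0,0]]]'; python3 -m inch '[[[0,-2,0,0,0,0,0],[0,-4,0,0,0,0,0],[0,-6,0,0,0,0,0],[0,-8,0,0,0,0,0],[0,-8,0,0,0,0,0]]]'
```

```text
t: 10.25
ee_pos: [571.8, 70.2, 147.3]
orientation: [-3.137, -0.157, -0.0]
ft_force: [0.2, 0.9, -0.6]
width: 9.8
grasp_force: 30.0
t: 10.75
ee_pos: [571.1, 77.9, 147.4]
orientation: [-3.137, -0.157, -0.0]
ft_force: [-0.1, -1.1, 1.5]
width: 10.0
grasp_force: 30.0
```

```bash
python3 -m inch '[[[0,-1,-0.4,0,0,0,0],[0,-2,-0.4,0,0,0,0],[0,-3,-0.4,0,0,0,0],[0,-4,-0.4,0,0,0,0],[0,-4,-0.4,0,0,0,0]]]'; python3 -m inch '[[[0,-1,0,0,0,0,0],[0,-2,0,0,0,0,0],[0,-3,0,0,0,0,0],[0,-3,0,0,0,0,0]]]';python3 -m inch '[[[0,-1,0,0,0,0,0],[0,-2,0,0,0,0,0],[0,-3,0,0,0,0,0],[0,-3,0,0,0,0,0]]]'
```

```text
t: 11.25
ee_pos: [570.5, 81.7, 147.5]
orientation: [-3.137, -0.157, 0.0]
ft_force: [0.3, 0.4, -2.3]
width: 10.1
grasp_force: 30.0
t: 11.65
ee_pos: [570.2, 84.6, 147.6]
orientation: [-3.138, -0.157, 0.0]
ft_force: [1.2, 0.4, -2.8]
width: 10.3
grasp_force: 30.0
t: 12.05
ee_pos: [569.9, 87.6, 147.6]
orientation: [3.138, 0.157, -0.0]
ft_force: [1.2, 0.1, -3.1]
width: 10.2
grasp_force: 30.0
```

```bash
for i in 1; do python3 -m inch '[[[0,-1,0,0,0,0,0],[0,-2,0,0,0,0,0],[0,-3,0,0,0,0,0],[0,-3,0,0,0,0,0]]]'; done; python3 -m inch '[[[0,-1,0,0,0,0,0],[0,-2,0,0,0,0,0],[0,-3,0,0,0,0,0],[0,-3,0,0,0,0,0]]]'; python3 -m inch '[[[0,-1,0,0,0,0,0],[0,-2,0,0,0,0,0],[0,-2,0,0,0,0,0]]]'
```

```text
t: 12.45
ee_pos: [569.7, 90.6, 147.7]
orientation: [-3.138, -0.157, 0.0]
ft_force: [-1.0, 0.3, -3.1]
width: 9.7
grasp_force: 30.0
t: 12.85
ee_pos: [569.4, 93.6, 147.7]
orientation: [-3.138, -0.157, 0.0]
ft_force: [0.5, 0.1, -4.0]
width: 10.1
grasp_force: 30.0
t: 13.15
ee_pos: [569.2, 95.5, 147.7]
orientation: [-3.138, -0.157, 0.0]
ft_force: [-0.3, -0.1, -4.1]
width: 10.1
grasp_force: 30.0
```

```bash
python3 -m inch '[[[0,-1,0.2,0,0,0,0],[0,-2,0.2,0,0,0,0],[0,-3,0.2,0,0,0,0],[0,-3,0.2,0,0,0,0]]]'; python3 -m inch '[[[0,-1,0,0,0,0,0],[0,-2,0,0,0,0,0],[0,-3,0,0,0,0,0],[0,-3,0,0,0,0,0]]]'
```

```text
t: 13.55
ee_pos: [569.0, 98.6, 147.5]
orientation: [-3.138, -0.157, -0.0]
ft_force: [-0.2, 0.2, -3.6]
width: 9.9
grasp_force: 30.0
t: 13.95
ee_pos: [568.6, 101.6, 147.5]
orientation: [-3.138, -0.157, -0.0]
ft_force: [0.3, 0.6, -3.8]
width: 9.8
grasp_force: 30.0
```

```bash
python3 -m inch '[[[0,-1,0,0,0,0,0],[0,-2,0,0,0,0,0],[0,-2,0,0,0,0,0]]]'
```

```text
t: 14.25
ee_pos: [568.4, 103.5, 147.5]
orientation: [-3.138, -0.157, -0.0]
ft_force: [0.1, -0.2, -3.1]
width: 9.7
grasp_force: 30.0
```

```bash
python3 -m inch '[[[0,-1,0,0,0,0,0],[0,-2,0,0,0,0,0],[0,-3,0,0,0,0,0],[0,-3,0,0,0,0,0]]]'; python3 -m inch '[[[0,-1,0,0,0,0,0],[0,-2,0,0,0,0,0],[0,-2,0,0,0,0,0]]]'
```

```text
t: 14.65
ee_pos: [568.1, 106.6, 147.5]
orientation: [-3.138, -0.157, -0.0]
ft_force: [0.4, -0.1, -3.5]
width: 9.6
grasp_force: 30.0
t: 14.95
ee_pos: [568.0, 108.5, 147.5]
orientation: [-3.138, -0.157, -0.0]
ft_force: [0.3, 0.3, -3.2]
width: 9.7
grasp_force: 30.0
```

```bash
python3 -m inch '[[[0,-1,0,0,0,0,0],[0,-2,0,0,0,0,0],[0,-2,0,0,0,0,0]]]'
```

```text
t: 15.25
ee_pos: [567.7, 110.5, 147.5]
orientation: [-3.138, -0.157, -0.0]
ft_force: [0.3, 0.7, -2.7]
width: 9.8
grasp_force: 30.0
```

```bash
python3 -m inch '[[[0,-1,0,0,0,0,0],[0,-2,0,0,0,0,0],[0,-2,0,0,0,0,0]]]'; python3 -m inch '[[[0,-1,0,0,0,0,0],[0,-2,0,0,0,0,0],[0,-2,0,0,0,0,0]]]'; python3 -m inch '[[[0,-1,0,0,0,0,0],[0,-2,0,0,0,0,0],[0,-2,0,0,0,0,0]]]'
```

```text
t: 15.55
ee_pos: [567.5, 112.5, 147.5]
orientation: [-3.138, -0.157, -0.0]
ft_force: [0.6, -0.1, -2.4]
width: 9.7
grasp_force: 30.0
t: 15.85
ee_pos: [567.0, 113.9, 147.5]
orientation: [3.137, 0.157, -0.001]
ft_force: [-1.0, -5.5, -0.7]
width: 9.9
grasp_force: 30.0
t: 16.15
ee_pos: [567.0, 115.6, 147.5]
orientation: [3.136, 0.157, -0.0]
ft_force: [-1.5, -7.2, -0.3]
width: 10.0
grasp_force: 30.0
```

The head has met the rollers at y≈113, so they should pass near 121 and the buffers should come near 125.

```bash
python3 -m inch '[[[0,-1,0,0,0,0,0],[0,-2,0,0,0,0,0],[0,-2,0,0,0,0,0]]]'; python3 -m inch '[[[0,-1,0,0,0,0,0],[0,-1,0,0,0,0,0]]]'
```

```text
t: 16.45
ee_pos: [566.8, 117.7, 147.5]
orientation: [3.137, 0.157, -0.001]
ft_force: [-1.1, -5.5, -1.5]
width: 9.7
grasp_force: 30.0
t: 16.65
ee_pos: [566.6, 118.8, 147.5]
orientation: [3.137, 0.157, -0.001]
ft_force: [-0.8, -5.0, -1.1]
width: 9.7
grasp_force: 30.0
```

```bash
python3 -m inch '[[[0,-1,0,0,0,0,0],[0,-1,0,0,0,0,0]]]'
```

```text
t: 16.85
ee_pos: [566.5, 120.1, 147.4]
orientation: [3.137, 0.157, -0.001]
ft_force: [-1.4, -3.4, -0.8]
width: 10.1
grasp_force: 30.0
```

```bash
python3 -m inch '[[[0,-1,0,0,0,0,0],[0,-1,0,0,0,0,0]]]'; python3 -m inch '[[[0,-1,0,0,0,0,0],[0,-1,0,0,0,0,0]]]'; python3 -m inch '[[[0,-0.7,0,0,0,0,0],[0,-0.7,0,0,0,0,0]]]'
```

```text
t: 17.05
ee_pos: [566.4, 121.5, 147.4]
orientation: [-3.137, -0.157, 0.0]
ft_force: [-1.3, -1.1, -1.8]
width: 9.8
grasp_force: 30.0
t: 17.25
ee_pos: [566.4, 122.7, 147.4]
orientation: [-3.137, -0.157, 0.0]
ft_force: [-2.0, -0.3, -2.9]
width: 9.8
grasp_force: 30.0
t: 17.45
ee_pos: [566.4, 123.4, 147.4]
orientation: [-3.137, -0.157, 0.0]
ft_force: [-1.3, 0.5, -2.2]
width: 9.5
grasp_force: 30.0
```

```bash
python3 -m inch '[[[0,-0.7,0,0,0,0,0],[0,-0.7,0,0,0,0,0]]]'; python3 -m inch '[[[0,-0.5,0,0,0,0,0],[0,-0.5,0,0,0,0,0]]]'
```

```text
t: 17.65
ee_pos: [566.3, 124.0, 147.4]
orientation: [-3.137, -0.157, 0.0]
ft_force: [-1.7, 1.7, -2.2]
width: 10.0
grasp_force: 30.0
t: 17.85
ee_pos: [566.3, 124.4, 147.4]
orientation: [-3.137, -0.157, 0.0]
ft_force: [-1.9, 2.7, -3.7]
width: 9.7
grasp_force: 30.0
```

```bash
python3 -m inch '[[[0,-0.5,0,0,0,0,0],[0,-0.5,0,0,0,0,0]]]'
```

```text
t: 18.05
ee_pos: [566.2, 124.9, 147.5]
orientation: [-3.137, -0.157, 0.0]
ft_force: [-1.4, 2.1, -3.2]
width: 10.3
grasp_force: 30.0
```

```bash
python3 -m inch '[[[0,-0.5,0,0,0,0,0],[0,-0.5,0,0,0,0,0]]]'; python3 -m inch '[[[0,-0.4,0,0,0,0,0],[0,-0.4,0,0,0,0,0]]]'
```

```text
t: 18.25
ee_pos: [566.2, 125.3, 147.5]
orientation: [-3.138, -0.157, 0.0]
ft_force: [-0.5, 2.0, -3.4]
width: 9.6
grasp_force: 30.0
t: 18.45
ee_pos: [566.1, 125.5, 147.5]
orientation: [3.138, 0.157, -0.0]
ft_force: [-2.7, 0.5, -1.7]
width: 9.9
grasp_force: 30.0
```

```bash
python3 -m inch '[[[0,-0.4,0,0,0,0,0],[0,-0.4,0,0,0,0,0],[0,-0.4,0,0,0,0,0]]]'
```

```text
t: 18.75
ee_pos: [566.0, 125.7, 147.5]
orientation: [3.137, 0.157, -0.0]
ft_force: [-2.1, -1.7, -1.5]
width: 9.7
grasp_force: 30.0
```

```bash
python3 -m inch '[[[0,-0.3,0,0,0,0,0],[0,-0.3,0,0,0,0,0],[0,-0.3,0,0,0,0,0]]]'; python3 -m inch '[[[0,0,0,0,0,0,45],[0,0,0,0,0,0,45],[0,0,0,0,0,0,45],[0,0,0,0,0,0,45],[0,0,0,0,0,0,45]]]'; python3 -m inch '[[[0,0,-8,0,0,0,45],[0,0,-25,0,0,0,45],[0,0,-50,0,0,0,45],[0,0,-80,0,0,0,45],[0,20,-110,0,0,0,45],[0,60,-130,0,0,0,45],[0,100,-130,0,0,0,45],[0,140,-130,0,0,0,45],[0,180,-130,0,0,0,45],[0,180,-130,0,0,0,45],[0,180,-130,0,0,0,45],[0,180,-130,0,0,0,45]]]'
python3 - <<'E'
from h import *
s=snap('scene'); save(s,'pics/f.png',(270,180,520,380),3)
E
```

```text
t: 19.05
ee_pos: [566.0, 125.9, 147.5]
orientation: [3.137, 0.157, -0.001]
ft_force: [-3.4, -4.1, -1.1]
width: 9.8
grasp_force: 30.0
t: 19.55
ee_pos: [566.4, 126.4, 147.6]
orientation: [-3.137, -0.157, -0.001]
ft_force: [0.0, -1.1, 0.3]
width: 39.4
grasp_force: 0.0
t: 20.75
ee_pos: [583.9, -52.0, 277.7]
orientation: [-3.137, -0.157, -0.0]
ft_force: [0.2, 0.3, -0.4]
width: 39.6
grasp_force: 0.0
```

View pics/f.png

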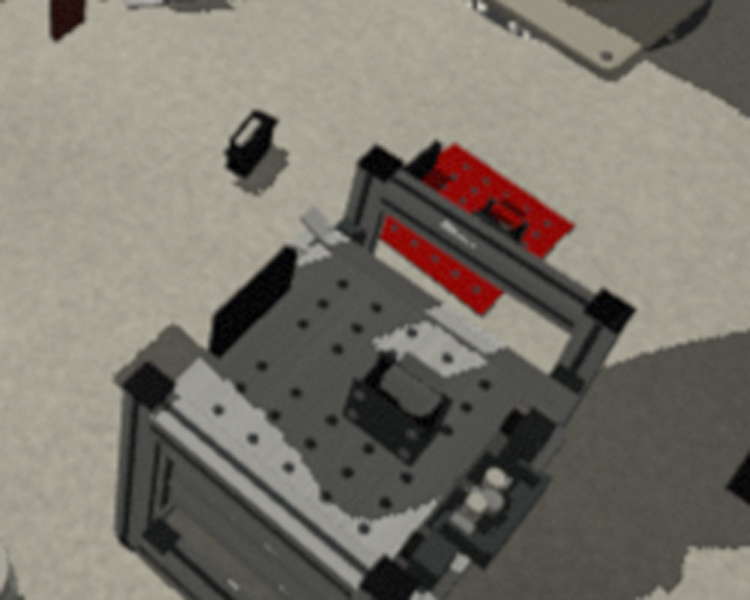

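The sheet lies square in the top runners with its leading edge at the buffers (525,430)/(430,560). The striker head is between the rollers at about (485,495), and the gripper is clear.

```bash
python3 -c "
from workcell import ctrl; print(ctrl.close_job())"
```

```text
the job is handed in; nothing more can be done
None
```

I slid the sheet into the top pair of runners and through the roller catch until it rested on the buffers, then let go with the arm clear and handed the job in at about 21 s; the final picture shows it home, but the hand-in call returned no verdict.

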